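Hold the fine strainer over the coupe, ready for the pour

TASK

The cocktail in the shaker is about to be double-strained: take the fine cone strainer by its handle out of the steel tin it is parked in, carry it clear of the bottles and glasses, and hold it level over the middle of the stemmed coupe glass, the tip of the cone about 1 cm above the rim. Never touch the coupe, leave the tin standing in its place and knock nothing else over or out of its place. Do not set the strainer down: finish while still holding it there quite still, touching nothing, ready for the pour.

Things in the scene. Friction and masses are not known exactly. Their poses are not given: they have to be found in the camera images.
- strainer: Fine bar strainer, all steel, 65 to 125 g: mesh cone 72 mm across its open top, 55 mm deep. Origin: the tip (lowest point) of the cone; z: the cone's axis, up. A straight handle runs towards -x, a small ear to x = +55 mm. Centre of mass about 20 mm from the axis on the handle's side. Parked in the tin: handle and ear lie on the tin's rim, cone inside, tip 85 mm above the table; lifts straight up.
- strainer_handle (a point): Place to grip on the strainer's handle, 80 mm from the cone's axis (x = -80) and 58 mm above its tip, axes as the strainer's. The handle is a flat bar 14 mm wide (y) and 6 mm thick (z), from x = -36 to -148 mm plus a hanging loop to -162 mm; this point is at mid thickness, 143 mm above the table at the start. The handle points to the robot's side, up to 35 degrees either side of world -x.
- tin: Small open steel shaker tin, 140 mm tall, 62 mm across the foot and 89 mm across the mouth, wall 3 mm, 260 g, loose; stands upright, origin at the centre of its foot, z up. The strainer is parked in its mouth. It stands on the left or the right side, the coupe on the other.
- coupe: Clear stemmed coupe glass, the only glass with a stem: 140 mm tall, foot 70 mm across, bowl 94 mm across at the rim, loose and empty; stands upright, origin at the centre of its foot, z up.
- coupe_rim (a point): Centre of the coupe's mouth, in the plane of its rim, 140 mm above the table; z up.
- caddy: Wooden bottle caddy fixed to the counter between tin and coupe, 262 mm long (its x, roughly away from the robot), 88 mm wide, 85 mm tall, origin at the centre of its underside. It holds three bottles in a row that reach 206 mm above the table.
- highball: Clear straight tall glass, 145 mm tall, 66 mm across, with a steel straw that leans out to 198 mm above the table; loose; stands upright, origin at the centre of its foot, z up.
- tumbler: Clear short wide glass, 90 mm tall, 84 mm across, loose; stands upright, origin at the centre of its foot, z up.
- jigger: Steel double-cone measure, 81 mm tall, 47 mm across, loose; stands upright, origin at the centre of its foot, z up.
- snack_bowl: Glazed dark bowl, 132 mm across, 50 mm tall, with a wooden spoon in it that sticks out 95 mm from the centre along its x, 67 mm high; loose; stands upright, origin at the centre of its foot, z up.
- shaker: Closed three-part steel cocktail shaker, 208 mm tall, 87 mm across, loose; stands upright, origin at the centre of its foot, z up.
- bottle0: Syrup bottle with plain label, 200 mm tall, 64 mm across, loose in the caddy's compartment nearest to the robot; its foot 6 mm above the table, top 206 mm; origin at the centre of its foot, z up.
- bottle1: Syrup bottle with plain label, 200 mm tall, 64 mm across, loose in the caddy's compartment in the middle; its foot 6 mm above the table, top 206 mm; origin at the centre of its foot, z up.
- bottle2: Syrup bottle with plain label, 200 mm tall, 64 mm across, loose in the caddy's compartment farthest from the robot; its foot 6 mm above the table, top 206 mm; origin at the centre of its foot, z up.

How it is judged (in metres and radians):
On the way:
1. the strainer is gripped and lifted clear out of the tin (contact force between strainer and the fingers above 1 N and z of strainer in the frame of tin above 0.15 m and contact force between strainer and tin below 0.05 N), for 0.2 s.
At the end, for the whole second after the job is handed in: Held by the fingers, touching nothing else, still: cone tip within 15 mm of the centre of the coupe's mouth, 3 to 25 mm above the rim, axis within 10 degrees of vertical. All things upright; coupe within 10 mm, tin 40 mm, others 20 mm of their starts (contact force between strainer and the fingers above 1 N and horizontal distance between strainer and coupe_rim below 0.015 m and z of strainer in the frame of coupe_rim between 0.003 and 0.025 m and angle between strainer's own z axis and vertical below 0.175 rad and linear speed of strainer below 0.015 m/s and angular speed of strainer below 0.15 rad/s and contact force between strainer and coupe below 0.05 N and contact force between strainer and tin below 0.05 N and contact force between strainer and caddy below 0.05 N and contact force between strainer and highball below 0.05 N and contact force between strainer and tumbler below 0.05 N and contact force between strainer and bottle0 below 0.05 N and contact force between strainer and bottle1 below 0.05 N and contact force between strainer and bottle2 below 0.05 N and contact force between strainer and jigger below 0.05 N and contact force between strainer and snack_bowl below 0.05 N and contact force between strainer and shaker below 0.05 N and distance of coupe from where it was at the start of the episode below 0.01 m and angle between coupe's own z axis and vertical below 0.05 rad and distance of tin from where it was at the start of the episode below 0.04 m and angle between tin's own z axis and vertical below 0.1 rad and distance of each of highball, tumbler, bottle0, bottle1, bottle2, jigger, snack_bowl, shaker from where it was at the start of the episode below 0.02 m and angle between each of highball, tumbler, bottle0, bottle1, bottle2, jigger, snack_bowl, shaker's own z axis and vertical below 0.2 rad); the arm keeps its last pose, push and grip.
It fails at once if the coupe is touched by the strainer or the robot (contact force between coupe and strainer above 0.3 N or contact force between coupe and the fingers above 0.3 N or contact force between coupe and the arm above 0.3 N).
It fails at once if the tin is knocked over or dragged away (angle between tin's own z axis and vertical above 0.35 rad or distance of tin from where it was at the start of the episode above 0.06 m).
It fails at once if another glass, a bottle, the jigger, the bowl or the shaker is knocked over or pushed away (distance of any of highball, tumbler, bottle0, bottle1, bottle2, jigger, snack_bowl, shaker from where it was at the start of the episode above 0.03 m or angle between any of highball, tumbler, bottle0, bottle1, bottle2, jigger, snack_bowl, shaker's own z axis and vertical above 0.35 rad).
It also fails if it takes over 48 s, if anything falls off the work surface, if the arm or the gripper's body presses on something with over 40 N, if the wrist force passes 120 N, or if a joint passes its speed limit or range.

ROBOT

A 6-joint arm with a two-finger parallel gripper is mounted at the origin on the work surface. World frame = base frame: x ahead of the robot, y to its left, z up, the work surface at z = 0. Lengths are in m, angles in degrees, forces in N, time in s.
With the tool pointing down it reaches from about 0.375 to 0.925 m from the base axis. Payload 5.7 kg.
Tool frame: the origin (TCP) lies midway between the tips of the shut fingers; the grasp point (between the pads) lies 19 mm behind it; z points along the fingers, y is the direction in which the jaws open and shut (so a half turn about z gives the same grasp; the last joint's range is limited). The gripper opens to 85 mm and grips with 20 to 120 N. Pads are 22 mm wide; open, the fingers measure 114 mm over their backs; the gripper's body (76 mm by 85 mm) begins 54 mm behind the grasp point. The pads swing forward as they close: fully open they stand 13 mm farther back than shut.
Start: joints at [-73.402, 20.558, 86.54, -0, 72.909, -6.595], TCP at [0.236, -0.551, 0.201] pointing down, gripper open.
Joint ranges: [-170.27, 170.27], [-57.76, 135], [12.27, 136.19], [-55.21, 235.2], [11.17, 155.16], [-170.74, 170.74]. Speed limits (degrees/s): [136.94, 136.94, 180, 180, 180, 180].

INTERFACE

Orientations are given as a 3x3 rotation matrix whose columns are the frame's x, y, z axes.
In Python, from workcell import env, jaws, kinematics, vision gives the robot as it stands. Calls block until the motion is done:
- env.goto(position, orientation): joint-space move of the TCP to a pose.
- env.movel(position, attitude=None, vel=0.15): straight line of the TCP; attitude=None keeps the orientation; vel is the mean speed in m/s.
- env.movej(angles): joint-space move.
- jaws.gripper_to(opening, grip_force=None): finger opening in m; grip_force is the grip in N (None keeps the last); returns when the fingers have stopped.
- env.hold(seconds).
- kinematics.solve_ik(position, orientation): joint angles nearest the present ones, or None.
- env.get_obs(): the state.
- vision.get_image(name): name is "scene" or "side" or "wrist"; returns a dict with "image" (384x512x3 uint8, red, green, blue), "intrinsics" (3x3 intrinsics, pixels), "rvec" (rotation vector, rad) and "tvec" (3), from world to camera coordinates, as OpenCV has them; the wrist camera has in their place "tool_from_camera" (4x4, takes a point from camera to tool coordinates, whose origin is the TCP and whose axes are the flange's). Camera axes: x right, y down, z forward; pixel columns grow to the right and rows downward; lengths in m; the calibration is good to about 2 mm. A picture is of the moment at which its call begins: read the wrist's pose just before it. There is no depth.
A pose or a line that the arm cannot do raises env.PlanningError and nothing moves.
- env.sign_off(): hands the job in, once; it reports no verdict.
The state is a dict: "time_s": time; "joint_positions": joint angles; "qd": joint speeds; "tau": joint torques, N m; "tcp_pos": TCP position; "tool_rot": TCP orientation; "contact_force": force on the tool from outside, world axes, zero at the start; "moment": the same for the moment, N m; "finger_gap": finger opening in m.
Only numpy, scipy, OpenCV 4.12 (cv2) and the standard library are available. Lean on these libraries where they do the work, as an engineer would, in place of code of your own. Each camera call takes 0.05 s, during which the arm holds its last target.

## Working session

There is one attempt and no reset: what is moved stays moved. The work goes in short steps, each a Python script; the robot and the scene stay as the last script left them, time stands still between calls to the robot, and variables do not carry over. Pictures are saved under pics/ and viewed, and the job is handed in when it is done.

```bash
ls; mkdir -p pics; python3 - <<'E'
from workcell import env,vision
import cv2
o=env.get_obs();print(o)
for n in("scene","side","wrist"):
    d=vision.get_image(n);cv2.imwrite(f"pics/{n}0.png",cv2.resize(d["image"][:,:,::-1],(768,576),interpolation=cv2.INTER_CUBIC))
    cv2.imwrite(f"pics/raw_{n}0.png",d["image"][:,:,::-1])
    print({k:v for k,v in d.items() if k!="image"})
E
```

```text
pics
{'time_s': 0.0, 'joint_positions': array([-7.34005704e+01,  2.05970948e+01,  8.65988798e+01,  6.72598525e-04,
        7.29067060e+01, -6.59445867e+00]), 'qd': array([ 0.00414917, -0.01752923,  0.02060552, -0.05240603,  0.04869174,
       -0.0315277 ]), 'tau': array([-1.82680537e-04, -5.27622378e+01, -2.78620112e+01, -3.45827066e-04,
        1.31391414e-02,  6.36661710e-07]), 'tcp_pos': array([ 0.23609907, -0.55081162,  0.19976306]), 'tool_rot': array([[ 9.19178773e-01,  3.93840236e-01, -5.01215826e-04],
       [ 3.93840496e-01, -9.19177188e-01,  1.72063287e-03],
       [ 2.16948304e-04, -1.77896830e-03, -9.99998394e-01]]), 'contact_force': array([-0.22730814,  0.00206501, -0.59113816]), 'moment': array([ 0.01547367, -0.04351375,  0.01392564]), 'finger_gap': 0.0852281205128692}
{'intrinsics': array([[362.22447095,   0.        , 256.50451451],
       [  0.        , 362.22447095, 185.70405283],
       [  0.        ,   0.        ,   1.        ]]), 'rvec': array([ 2.24790508,  0.63991801, -0.25502442]), 'tvec': array([-0.46535943, -0.12446994,  1.13557948])}
{'intrinsics': array([[414.01436488,   0.        , 258.68517173],
       [  0.        , 414.01436488, 185.47470907],
       [  0.        ,   0.        ,   1.        ]]), 'rvec': array([ 0.88571964, -2.38994835,  1.2595636 ]), 'tvec': array([0.42320455, 0.31893504, 0.81077991])}
{'intrinsics': array([[324.59622043,   0.        , 252.89830588],
       [  0.        , 324.59622043, 190.92673921],
       [  0.        ,   0.        ,   1.        ]]), 'tool_from_camera': array([[ 9.79700692e-06, -9.45378485e-01, -3.25974723e-01,
         8.35530747e-02],
       [ 9.99999596e-01,  3.02281739e-04, -8.46610583e-04,
         7.75519782e-04],
       [ 8.98903636e-04, -3.25974583e-01,  9.45378106e-01,
        -1.73273081e-01],
       [ 0.00000000e+00,  0.00000000e+00,  0.00000000e+00,
         1.00000000e+00]])}
```

View pics/scene0.png

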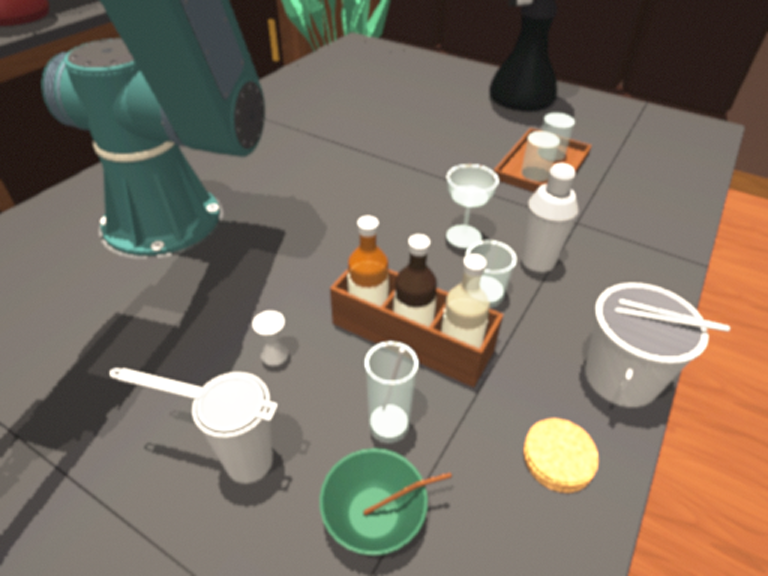

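View pics/side0.png

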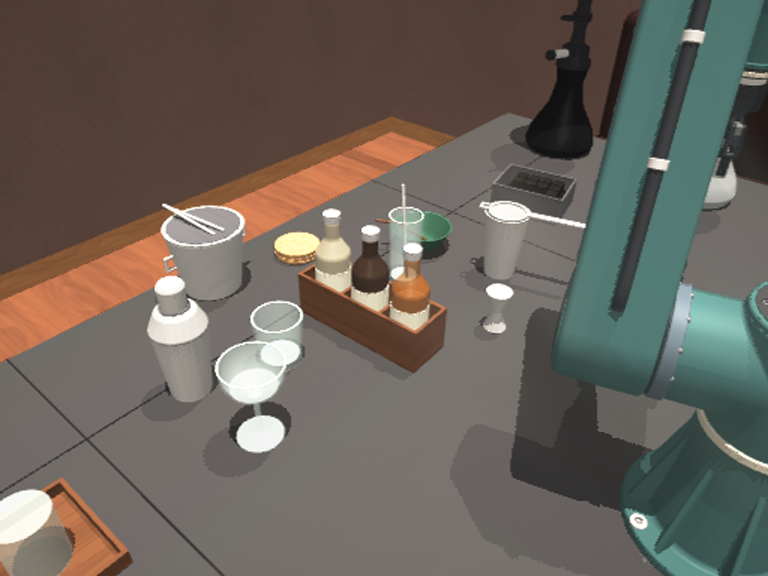

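View pics/wrist0.png

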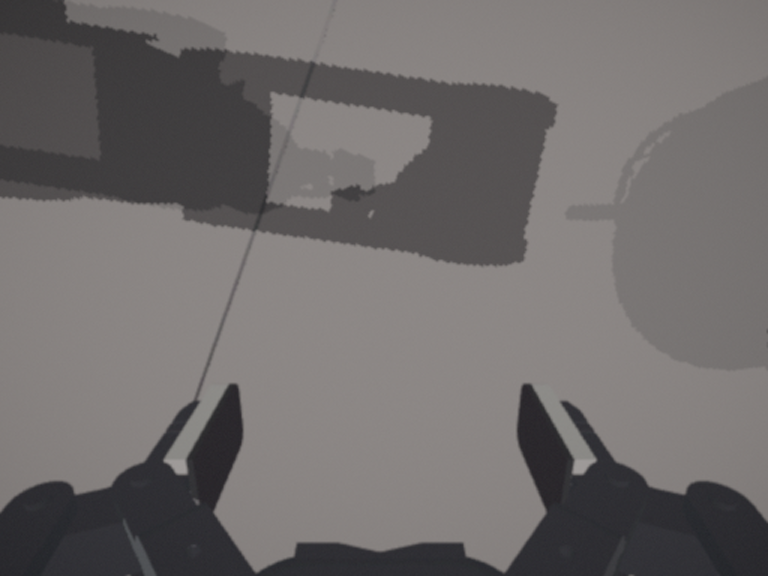

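Scene picture (768 px scale): tin with strainer at about (235,420), its handle running to the loop at (115,375); coupe rim around (471,185), foot (464,237); jigger (270,340), highball (390,390), caddy in the middle. Side picture: coupe rim (251,372), foot (260,434), strainer (507,212), the handle hidden by the arm from x=585 on. I'll measure it by rays.

```bash
cat > h.py <<'E'
import numpy as np,cv2
from workcell import env,vision
C={}
def cam(n):
    if n not in C: C[n]=vision.get_image(n)
    return C[n]
def ray(d,px):
    K=d["intrinsics"];R,_=cv2.Rodrigues(d["rvec"]);t=np.array(d["tvec"])
    v=R.T@np.linalg.solve(K,[px[0],px[1],1]);return -R.T@t,v/np.linalg.norm(v)
def onz(d,px,z):
    o,v=ray(d,px);return o+v*(z-o[2])/v[2]
def two(d1,p1,d2,p2):
    a,u=ray(d1,p1);b,w=ray(d2,p2)
    s=np.linalg.lstsq(np.c_[u,-w],b-a,rcond=None)[0];P=a+u*s[0];Q=b+w*s[1];return (P+Q)/2,np.linalg.norm(P-Q)
def circ(pts):
    x,y=pts[:,0],pts[:,1];s=np.linalg.lstsq(np.c_[2*x,2*y,np.ones_like(x)],x*x+y*y,rcond=None)[0]
    return s[0],s[1],np.sqrt(s[2]+s[0]**2+s[1]**2)
E
python3 - <<'E'
from h import *
S=cam("scene");D=cam("side")
np.set_printoptions(precision=4,suppress=True)
k=1/1.5
sc=lambda p:(p[0]*k,p[1]*k)
print("cams",ray(S,(0,0))[0],ray(D,(0,0))[0])
print("handle tip scene",onz(S,sc((113,374)),.143))
print("handle base scene",onz(S,sc((203,392)),.143), "side pt",onz(D,sc((585,226)),.143),onz(D,sc((532,216)),.143))
print("strainer top ctr",onz(S,sc((235,405)),.143),onz(D,sc((507,212)),.143))
print("tin foot", onz(S,sc((246,465)),.0),onz(D,sc((502,272)),0))
print("coupe rim",onz(S,sc((472,184)),.14),onz(D,sc((251,372)),.14))
print("coupe foot",onz(S,sc((464,237)),.0),onz(D,sc((260,434)),.0))
for n,p,q,z in [("jig top",(269,323),(499,292),.081),("highball top",(391,360),(406,215),.145),("tumbler",(491,260),(277,322),.09),("shaker top",(562,172),(171,286),.208),("b0",(368,225),(413,250),.206),("b1",(419,243),(370,234),.206),("b2",(475,264),(332,216),.206),("bowl",(374,488),(425,226),.05),("straw",(402,350),(404,186),.198)]:
    print(n,onz(S,sc(p),z),onz(D,sc(q),z))
for n,im in(("scene",S),("side",D)):
    I=im["image"][:,:,::-1]
    if n=="scene":
        cv2.imwrite("pics/c1.png",cv2.resize(I[225:330,60:200],None,fx=5.5,fy=5.5,interpolation=cv2.INTER_CUBIC))
        cv2.imwrite("pics/c2.png",cv2.resize(I[100:180,280:360],None,fx=7,fy=7,interpolation=cv2.INTER_CUBIC))
    else:
        cv2.imwrite("pics/c3.png",cv2.resize(I[215:310,130:210],None,fx=6,fy=6,interpolation=cv2.INTER_CUBIC))
E
```

```text
cams [ 0.8632 -0.5442  0.6931] [0.0266 0.6522 0.7156]
handle tip scene [ 0.3716 -0.3648  0.143 ]
handle base scene [ 0.4845 -0.3255  0.143 ] side pt [ 0.3805 -0.36    0.143 ] [ 0.4732 -0.3269  0.143 ]
strainer top ctr [ 0.5296 -0.3189  0.143 ] [ 0.517  -0.3082  0.143 ]
tin foot [ 0.5215 -0.3239  0.    ] [ 0.5132 -0.3184  0.    ]
coupe rim [0.5668 0.268  0.14  ] [0.5429 0.2985 0.14  ]
coupe foot [0.5599 0.2864 0.    ] [0.5566 0.2887 0.    ]
jig top [ 0.4353 -0.158   0.081 ] [ 0.4293 -0.1514  0.081 ]
highball top [ 0.652  -0.1648  0.145 ] [ 0.6512 -0.1652  0.145 ]
tumbler [0.6647 0.1467 0.09  ] [0.6458 0.1667 0.09  ]
shaker top [0.715  0.2831 0.208 ] [0.6977 0.3022 0.208 ]
b0 [ 0.5189 -0.0109  0.206 ] [0.5076 0.0011 0.206 ]
b1 [ 0.602  -0.0071  0.206 ] [0.5882 0.0095 0.206 ]
b2 [ 0.6877 -0.0056  0.206 ] [0.6738 0.0082 0.206 ]
bowl [ 0.6994 -0.2801  0.05  ] [ 0.695  -0.2911  0.05  ]
straw [ 0.6758 -0.182   0.198 ] [ 0.6647 -0.1729  0.198 ]
```

View pics/c1.png

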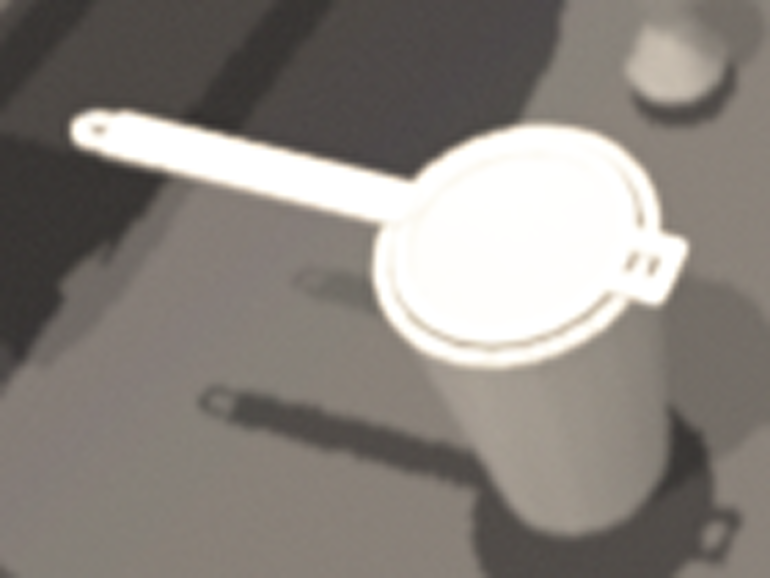

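View pics/c2.png

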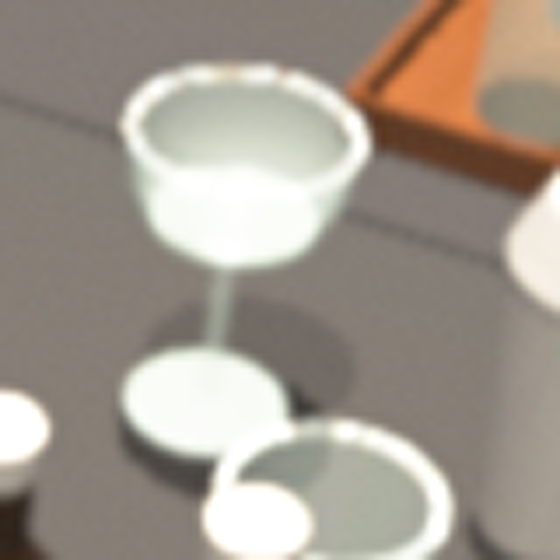

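View pics/c3.png

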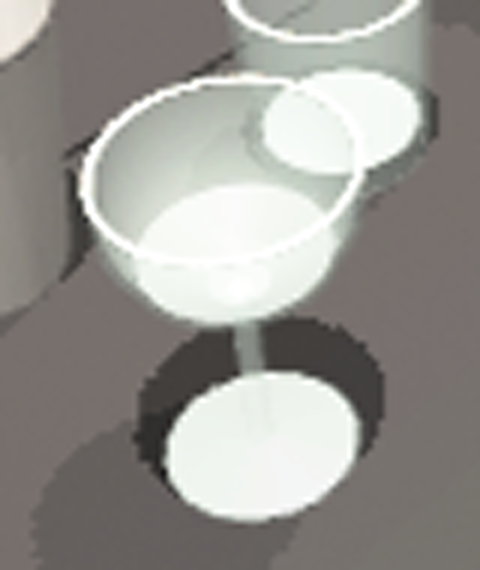

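```bash
cat > m.py <<'E'
from h import *
from scipy.optimize import least_squares
np.set_printoptions(precision=4,suppress=True)
S=cam("scene");D=cam("side")
def fit(d,pts,z,r):
    P=np.array([onz(d,p,z)[:2] for p in pts])
    s=least_squares(lambda c:np.hypot(*(P-c).T)-r,P.mean(0)); 
    return s.x, np.abs(s.fun).max(), circ(P)[2]
def up(p,f,o): return ((p[0]+.5)/f-.5+o[0],(p[1]+.5)/f-.5+o[1])
A=[up(p,7,(280,100)) for p in [(121,130),(150,91),(240,63),(320,80),(371,140)]]
print("rim scene",fit(S,A,.14,.047))
B=[up(p,6,(130,215)) for p in [(80,185),(100,128),(228,74),(320,95),(366,150),(190,266),(110,238)]]
print("rim side",fit(D,B,.14,.047))
def blob(d,seed,thr,z,r,box):
    g=d["image"].min(2); x0,y0,x1,y1=box
    m=np.zeros(g.shape,np.uint8); m[y0:y1,x0:x1]=(g[y0:y1,x0:x1]>thr)*255
    n,l=cv2.connectedComponents(m); m=(l==l[seed[1],seed[0]]).astype(np.uint8)
    c=max(cv2.findContours(m,0,cv2.CHAIN_APPROX_NONE)[0],key=cv2.contourArea)[:,0]
    return c
c=blob(D,(173,289),200,0,.035,(150,272,200,305));print("foot side",len(c),fit(D,c,.003,.035))
c=blob(S,(309,157),200,0,.035,(290,145,325,170));c=c[(c[:,0]<316)];print("foot scene",len(c),fit(S,c,.003,.035))
# handle mask scene
g=S["image"].min(2);m=(g>215).astype(np.uint8)
n,l=cv2.connectedComponents(m); q=(l==l[256,110]).astype(np.uint8);print("px",q.sum())
ys,xs=np.nonzero(q); P=np.array([onz(S,p,.146)[:2] for p in zip(xs,ys)])
print("ext",xs.min(),xs.max(),ys.min(),ys.max())
h=P[xs<125]; mu=h.mean(0);u=np.linalg.svd(h-mu)[2][0];u*=np.sign(u[0]);print("handle",mu,u,np.degrees(np.arctan2(u[1],u[0])),"len",((h-mu)@u).min(),((h-mu)@u).max())
t=((P-mu)@u);w=(P-mu)@np.array([-u[1],u[0]]);print("t range",t.min(),t.max(),"handle tip",mu+u*t.min(),"ear",mu+u*t.max())
for a in np.arange(t.min(),t.max(),.01):
    s=(t>=a)&(t<a+.01); print(round(a-t.min(),3),s.sum(),w[s].min().round(4),w[s].max().round(4))
E
python3 m.py
```

```text
rim scene (array([0.5567, 0.2925]), np.float64(0.004807982305812003), np.float64(0.049463298685179694))
rim side (array([0.5573, 0.2884]), np.float64(0.0014380041085492942), np.float64(0.046960368478051115))
foot side 78 (array([0.5563, 0.2886]), np.float64(0.0035835552286274178), np.float64(0.03318873440710451))
foot scene 50 (array([0.5643, 0.2828]), np.float64(0.01542907270068851), np.float64(0.04020819485389042))
px 2153
ext 73 184 246 290
handle [ 0.4204 -0.3484] [0.9611 0.2763] 16.040504934647466 len -0.05502969438637329 0.05205296699342218
t range -0.05502969438637329 0.16144754823325164 handle tip [ 0.3675 -0.3636] ear [ 0.5755 -0.3038]
0.0 25 -0.0069 0.005
0.01 36 -0.0073 0.0075
0.02 37 -0.0073 0.0076
0.03 36 -0.0072 0.0076
0.04 39 -0.0076 0.0076
0.05 39 -0.0075 0.0077
0.06 39 -0.0075 0.0077
0.07 40 -0.0074 0.0082
0.08 41 -0.0073 0.0083
0.09 41 -0.0072 0.0083
0.1 40 -0.0072 0.0083
0.11 44 -0.0113 0.0084
0.12 120 -0.0282 0.0253
0.13 184 -0.0392 0.035
0.14 215 -0.0429 0.0402
0.15 234 -0.0458 0.0427
0.16 240 -0.0461 0.0432
0.17 228 -0.0443 0.0421
0.18 203 -0.0415 0.0379
0.19 148 -0.0366 0.0313
0.2 82 -0.0259 0.0208
0.21 42 -0.0105 0.013
```

Measured values:
- **Coupe:** axis at (0.557, 0.2885). The rim and foot fits in the side view agree to about 1 mm.
- **Scene view of the coupe:** partly occluded by the bottle cap, so I trust it less.
- **Strainer:** direction +16°, length 217 mm (as specified), handle width about 15 mm. Axis at (0.523, -0.319), grip at (0.446, -0.341).

Next I move above the grip point and check with the wrist camera.

```bash
cat >> h.py <<'E'
def Rt(deg):
    a=np.radians(deg);c,s=np.cos(a),np.sin(a);return np.array([[c,s,0],[s,-c,0],[0,0,-1.]])
def wray(d,o,px):
    T=d["tool_from_camera"];v=T[:3,:3]@np.linalg.solve(d["intrinsics"],[px[0],px[1],1])
    R=np.array(o["tool_rot"]);return np.array(o["tcp_pos"])+R@T[:3,3],R@v
def wonz(d,o,px,z):
    a,v=wray(d,o,px);return a+v*(z-a[2])/v[2]
E
python3 - <<'E'
from h import *
from workcell import jaws
env.goto([.4463,-.341,.26],Rt(16)); jaws.gripper_to(.055)
o=env.get_obs();print(o["time_s"],o["tcp_pos"],o["joint_positions"])
d=vision.get_image("wrist");cv2.imwrite("pics/w1.png",cv2.resize(d["image"][:,:,::-1],(768,576),interpolation=cv2.INTER_CUBIC))
g=d["image"].min(2);m=(g>200).astype(np.uint8);n,l,st,ce=cv2.connectedComponentsWithStats(m);print(st,ce)
np.savez("w1.npz",im=d["image"],K=d["intrinsics"],T=d["tool_from_camera"],p=o["tcp_pos"],R=o["tool_rot"])
E
```

```text
1.9167 [ 0.44598859 -0.34140597  0.25985091] [-4.44805810e+01  1.46079235e+01  8.66363372e+01  9.48187709e-05
  7.87700380e+01  2.95655432e+01]
[[     0      0    512    384 187960]
 [   199     13     94    125   6590]
 [   298     84      3      3      6]
 [   290     89      4      3      7]
 [    63    104     42     42   1324]
 [   225    127     17      8     43]
 [   245    174     13     45    531]
 [   246    232     12     22    140]
 [    29    321      4      4      7]] [[257.04523303 195.93007555]
 [246.84157815  77.676783  ]
 [299.          85.16666667]
 [291.42857143  89.85714286]
 [ 83.06797583 124.5060423 ]
 [232.04651163 130.95348837]
 [250.75141243 195.55743879]
 [251.98571429 241.50714286]
 [ 30.71428571 322.28571429]]
```

View pics/w1.png

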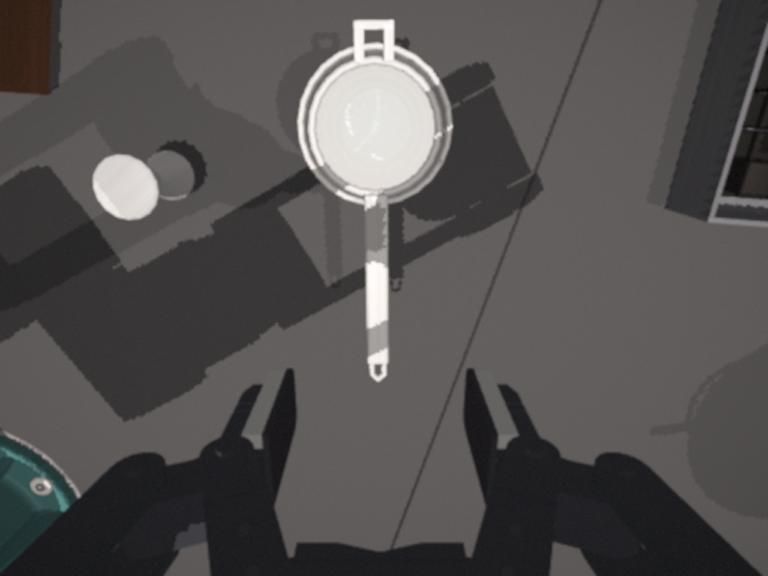

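The wrist view shows the strainer upright in the frame: handle from (376,200) to the loop end (378,381), ear at (374,20), centred between the open pads.

```bash
python3 - <<'E'
from h import *
f=np.load("w1.npz");d=dict(intrinsics=f["K"],tool_from_camera=f["T"]);o=dict(tcp_pos=f["p"],tool_rot=f["R"])
q=lambda x,y:((x+.5)/1.5-.5,(y+.5)/1.5-.5)
a=wonz(d,o,q(376,205),.146);b=wonz(d,o,q(378,381),.146);e=wonz(d,o,q(374,20),.146)
u=(e-b)[:2];L=np.hypot(*u);u/=L;print(a,b,e,L,np.degrees(np.arctan2(u[1],u[0])));print("axis",b[:2]+.162*u,"grip",b[:2]+.082*u)
E
```

```text
[ 0.47971839 -0.33013492  0.146     ] [ 0.36688108 -0.36348884  0.146     ] [ 0.57281826 -0.3026712   0.146     ] 0.21472985410014567 16.452995031605305
axis [ 0.52224757 -0.3176058 ] grip [ 0.44552338 -0.3402641 ]
```

The wrist view agrees with the scene view to about 1 mm and 0.4°. Descend, grip, lift a little and check.

```bash
python3 - <<'E'
from h import *
from workcell import jaws
R=Rt(16.2)
env.movel([.4459,-.3406,.18],R,vel=.1); env.movel([.4459,-.3406,.123],R,vel=.06)
o=env.get_obs();print(o["tcp_pos"],o["contact_force"])
jaws.gripper_to(0.0,grip_force=80); env.hold(.3)
o=env.get_obs();print(o["time_s"],o["finger_gap"],o["contact_force"],o["moment"])
env.movel([.4459,-.3406,.138],R,vel=.03)
o=env.get_obs();print(o["time_s"],o["finger_gap"],o["contact_force"],o["moment"],o["tcp_pos"])
for n in("scene","wrist"):
    d=vision.get_image(n);cv2.imwrite(f"pics/{n}2.png",cv2.resize(d["image"][:,:,::-1],(768,576),interpolation=cv2.INTER_CUBIC))
E
```

```text
[ 0.44619125 -0.34085705  0.12336963] [ 0.14070273 -0.12891085  0.50192455]
4.8833 9.241525644225877e-05 [ 0.21262442 -0.77638348 -0.26529177] [ 0.00106057  0.00067052 -0.03117464]
5.5333 6.330674384693441e-05 [-0.53558515  0.06304904 -0.67759922] [ 0.06381807 -0.03942496  0.00134896] [ 0.44591404 -0.34059797  0.13812309]
```

View pics/scene2.png

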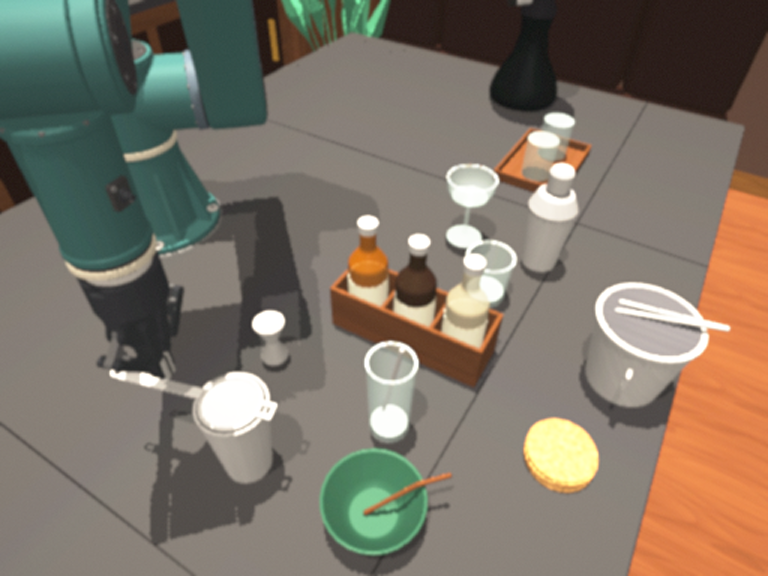

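View pics/wrist2.png

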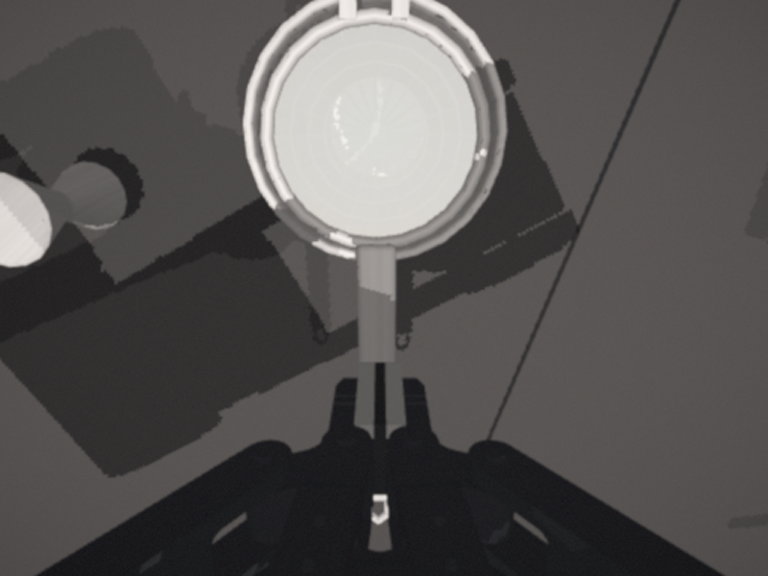

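The fingers shut fully (gap 0) and the strainer did not rise, so the grasp missed. I'll look closer before retrying.

```bash
python3 - <<'E'
from h import *
d=vision.get_image("side");cv2.imwrite("pics/side3.png",cv2.resize(d["image"][:,:,::-1],(768,576),interpolation=cv2.INTER_CUBIC))
d=vision.get_image("scene");cv2.imwrite("pics/scene3c.png",cv2.resize(d["image"][190:330,50:200,::-1],None,fx=4,fy=4,interpolation=cv2.INTER_CUBIC))
E
```

```text
(no output)
```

View pics/side3.png

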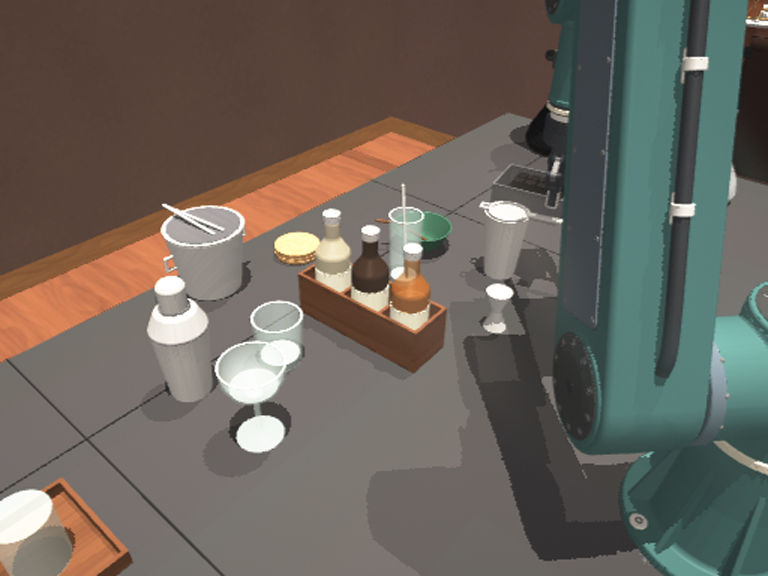

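View pics/scene3c.png

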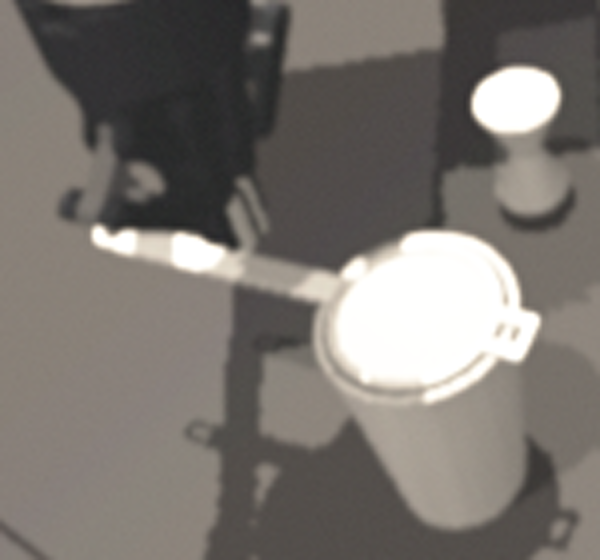

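```bash
python3 - <<'E'
from h import *
o=env.get_obs();print(o["tcp_pos"],o["finger_gap"],o["joint_positions"],o["contact_force"])
S=vision.get_image("scene");D=vision.get_image("side");W=vision.get_image("wrist")
R=np.array(o["tool_rot"]);p=np.array(o["tcp_pos"])
for dz in(0,-.019,-.04):
    P=p+R@[0,0,dz]
    for d in(S,D): print(dz,cv2.projectPoints(P[None],d["rvec"],d["tvec"],d["intrinsics"],None)[0].ravel()*1.5,end=" ")
    T=np.linalg.inv(W["tool_from_camera"]);c=T[:3,:3]@[0,0,dz]+T[:3,3];c=W["intrinsics"]@c;print("wrist",c[:2]/c[2]*1.5)
for n,b in (("scene",(190,290,50,170)),):
    I=S["image"][b[0]:b[1],b[2]:b[3],::-1].astype(float);I=np.clip(255*(I/255)**.5,0,255).astype(np.uint8)
    cv2.imwrite("pics/s4.png",cv2.resize(I,None,fx=6,fy=6,interpolation=cv2.INTER_CUBIC))
I=W["image"][200:384,150:360,::-1].astype(float);cv2.imwrite("pics/w4.png",cv2.resize((255*(I/255)**.45).astype(np.uint8),None,fx=3,fy=3,interpolation=cv2.INTER_CUBIC))
I=D["image"][90:160,330:400,::-1].astype(float);cv2.imwrite("pics/d4.png",cv2.resize((255*(I/255)**.6).astype(np.uint8),None,fx=8,fy=8,interpolation=cv2.INTER_CUBIC))
E
```

```text
[ 0.4457447  -0.34045415  0.13779962] 0.00016845322236638244 [-4.44280732e+01  2.11150836e+01  9.56375497e+01 -1.94035181e-04
  6.32733832e+01  2.93726271e+01] [-0.61702773 -0.91968795  0.18733355]
0 [171.70583611 389.11060037] 0 [547.93609923 220.59047325] wrist [377.5723303  343.92558796]
-0.019 [167.71095291 379.72269668] -0.019 [549.6507063  211.77143943] wrist [377.33278197 367.32022132]
-0.04 [163.10533354 368.89957397] -0.04 [551.58326078 201.83139925] wrist [377.00269596 399.55689386]
```

View pics/s4.png

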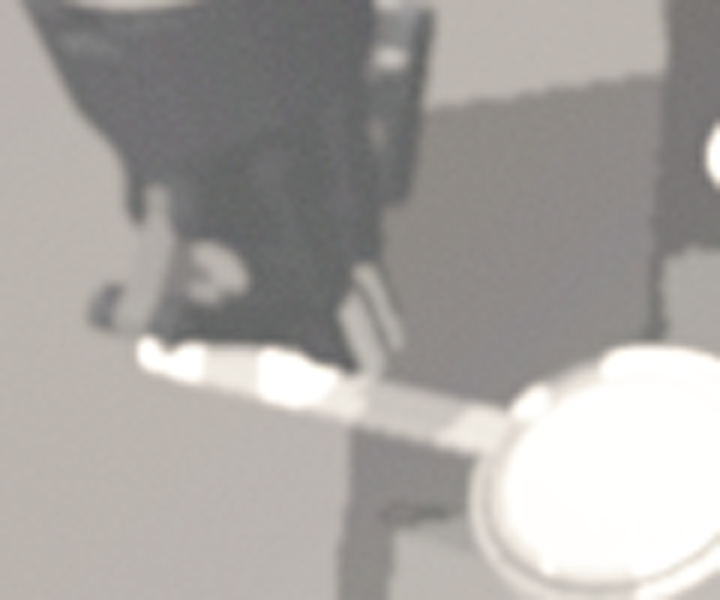

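View pics/w4.png

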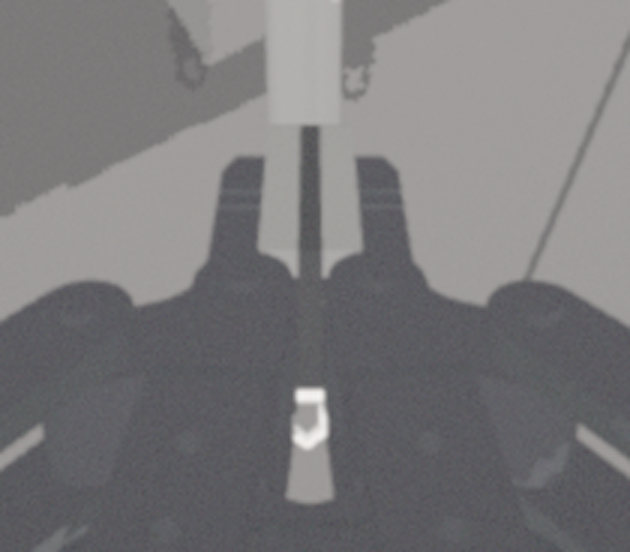

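View pics/d4.png

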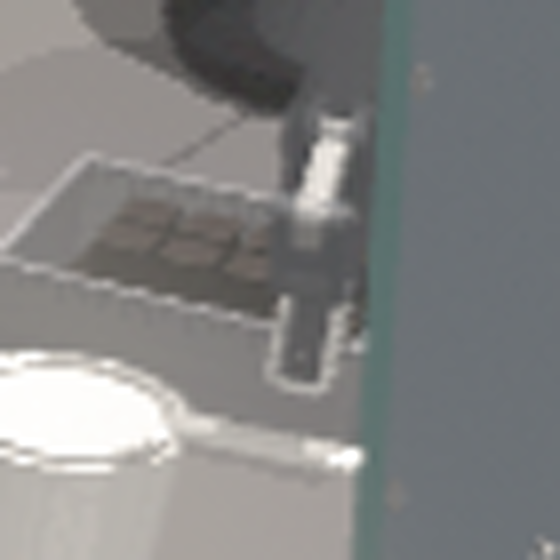

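```bash
python3 - <<'E'
from h import *
W=vision.get_image("wrist");T=W["tool_from_camera"]
for row in(240.5,241.7,243,283):
  for x in(.009,.011):
    v=T[:3,:3]@np.linalg.solve(W["intrinsics"],[253,row,1]);o=T[:3,3];print(row,x,o+v*(x-o[0])/v[0])
# pad width at tip: columns
for c in (150+267/3,150+300/3,150+322/3,150+357/3):
    v=T[:3,:3]@np.linalg.solve(W["intrinsics"],[c,241.7,1]);o=T[:3,3];print((o+v*(.011-o[0])/v[0]))
f=np.load("w1.npz")
# open 55mm: tip corners in w1 : (282,370) & (478,370) in 768
for c in((292,369),(466,369)):
    v=T[:3,:3]@np.linalg.solve(W["intrinsics"],[c[0]/1.5,c[1]/1.5,1]);print("open",o+v*(.011-o[0])/v[0])
E
```

```text
240.5 0.009 [ 0.009       0.00077857 -0.03116545]
240.5 0.011 [ 0.011       0.00078116 -0.03497251]
241.7 0.009 [ 0.009       0.00077948 -0.03240318]
241.7 0.011 [ 0.011       0.00078206 -0.03617709]
243 0.009 [ 0.009       0.00078046 -0.03372363]
243 0.011 [ 0.011       0.00078301 -0.03746216]
283 0.009 [ 0.009       0.00080444 -0.06612893]
283 0.011 [ 0.011       0.00080635 -0.06899932]
[ 0.011      -0.00582952 -0.03618405]
[ 0.011      -0.00063471 -0.03617858]
[ 0.011       0.0028285  -0.03617494]
[ 0.011       0.00833816 -0.03616914]
open [ 0.011      -0.02605387 -0.04037959]
open [ 0.011       0.02731759 -0.04032346]
```

The side picture shows finger bottoms at (551,208), with clear background between them and the handle. The wrist picture puts the shut tips about 30 mm behind the stated TCP, and the open tips are offset by a similar amount in the earlier picture. So the fingers really closed above the handle. I'll regrasp about 30 mm lower, which is safe for body clearance either way, and check the depth with a picture before closing.

```bash
python3 - <<'E'
from h import *
from workcell import jaws
R=Rt(16.2)
jaws.gripper_to(.055); env.movel([.4459,-.3406,.095],R,vel=.06)
o=env.get_obs();print(o["time_s"],o["tcp_pos"],o["contact_force"],o["finger_gap"])
W=vision.get_image("wrist");D=vision.get_image("side");S=vision.get_image("scene")
I=W["image"][150:384,130:380,::-1].astype(float);a=cv2.resize((255*(I/255)**.45).astype(np.uint8),None,fx=2,fy=2,interpolation=cv2.INTER_CUBIC)
I=S["image"][200:300,60:170,::-1].astype(float);b=cv2.resize((255*(I/255)**.5).astype(np.uint8),(275,250))
I=D["image"][90:160,330:400,::-1].astype(float);c=cv2.resize((255*(I/255)**.6).astype(np.uint8),(275,218))
m=np.zeros((468,775,3),np.uint8);m[:,:500]=a;m[:250,500:]=b;m[250:,500:]=c;cv2.imwrite("pics/m5.png",m)
E
```

```text
7.3667 [ 0.44610573 -0.3408042   0.09516554] [-0.09793076  0.49839301  0.48642481] 0.05465894923323259
```

View pics/m5.png

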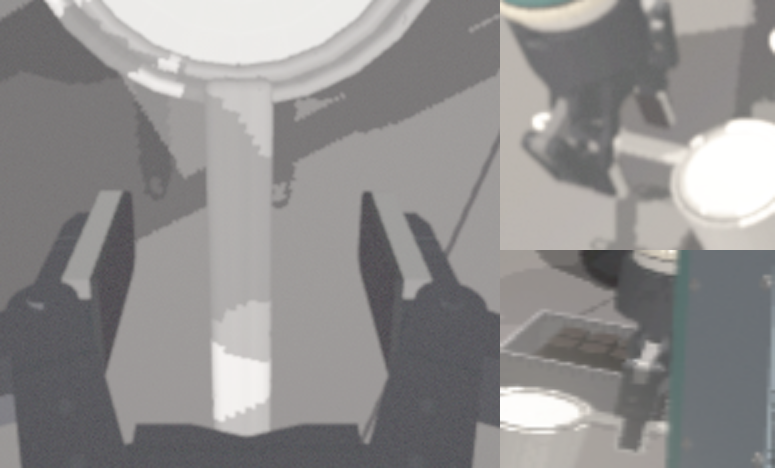

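The fingers now straddle the handle: the near finger covers it in the scene view, and the tip reaches below it in the side view. I'll go 4 mm lower and close.

```bash
python3 - <<'E'
from h import *
from workcell import jaws
R=Rt(16.2)
env.movel([.4459,-.3406,.091],R,vel=.04)
jaws.gripper_to(0.0,grip_force=80); env.hold(.2)
o=env.get_obs();print(o["time_s"],o["finger_gap"],o["contact_force"],o["moment"])
if o["finger_gap"]>.009:
    env.movel([.4459,-.3406,.106],R,vel=.03)
    o=env.get_obs();print(o["time_s"],o["finger_gap"],o["contact_force"],o["moment"],o["tcp_pos"])
for n in("scene","wrist"):
    d=vision.get_image(n);cv2.imwrite(f"pics/{n}6.png",cv2.resize(d["image"][:,:,::-1],(576,432),interpolation=cv2.INTER_CUBIC))
E
```

```text
8.4333 0.01208845038871109 [-0.25194293  0.9553891   1.67064246] [0.12817427 0.03626957 0.04211525]
9.0833 0.011972703328540495 [ 0.33303811 -1.24724004 -1.38578691] [-0.03359443  0.03848673  0.00941859] [ 0.44586836 -0.34062544  0.10608768]
```

View pics/scene6.png

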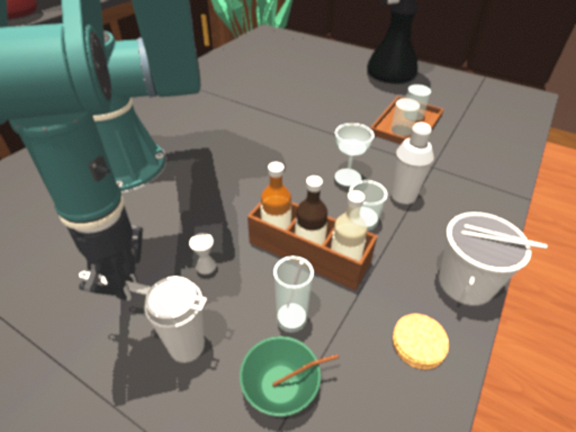

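View pics/wrist6.png

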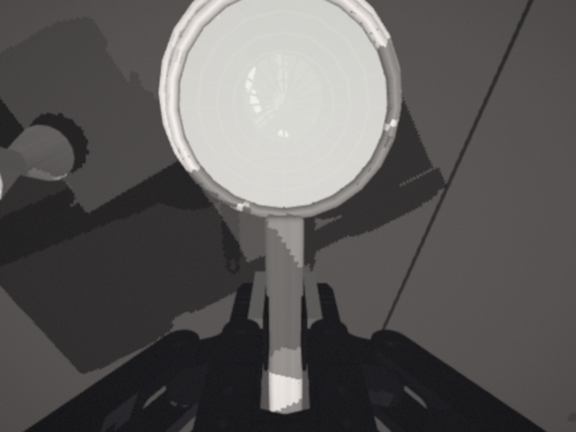

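Gripped with a 12 mm gap, and the strainer rises with the fingers. Lift straight up and check its level.

```bash
python3 - <<'E'
from h import *
R=Rt(16.2)
env.movel([.4459,-.3406,.28],R,vel=.12);env.hold(.2)
o=env.get_obs();print(o["time_s"],o["finger_gap"],o["contact_force"],o["moment"],o["tcp_pos"])
for n in("scene","wrist","side"):
    d=vision.get_image(n);cv2.imwrite(f"pics/{n}7.png",cv2.resize(d["image"][:,:,::-1],(768,576),interpolation=cv2.INTER_CUBIC))
E
```

```text
10.9833 0.012509213334837009 [ 0.34993918 -0.53536135  0.03085799] [-0.02277467 -0.01507796  0.01466506] [ 0.44572693 -0.34042442  0.27946493]
```

View pics/scene7.png

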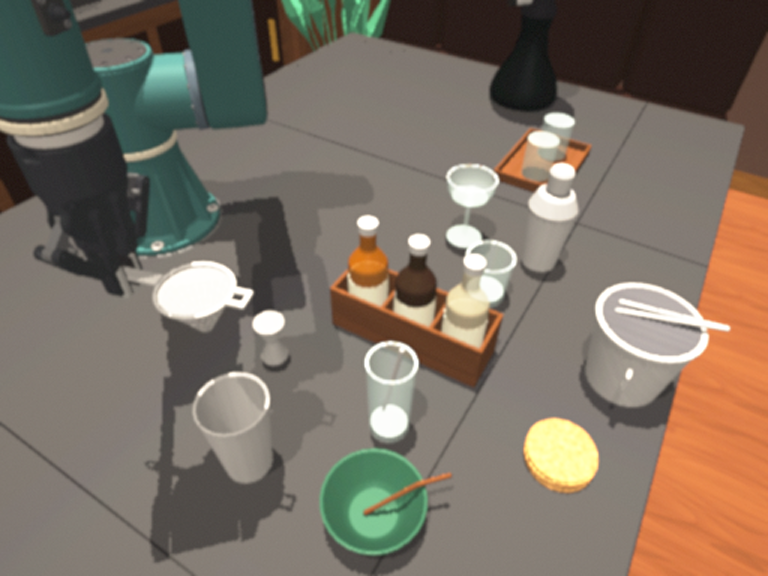

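View pics/wrist7.png

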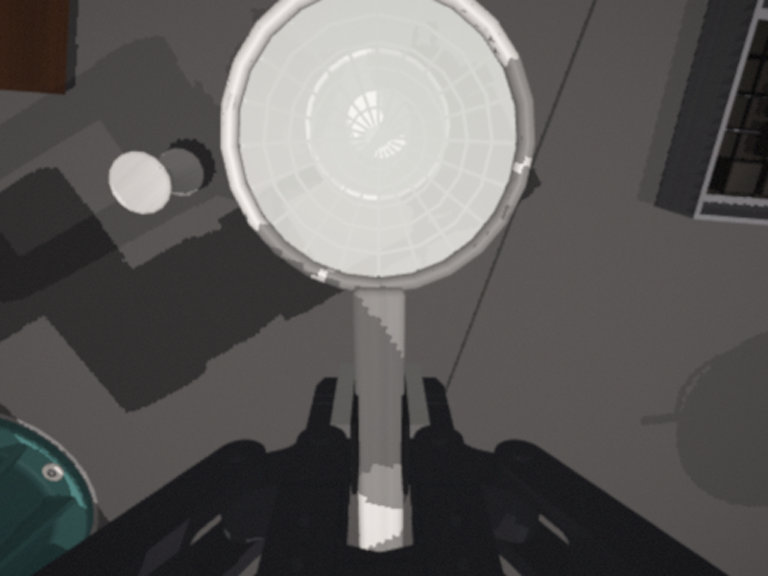

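View pics/side7.png

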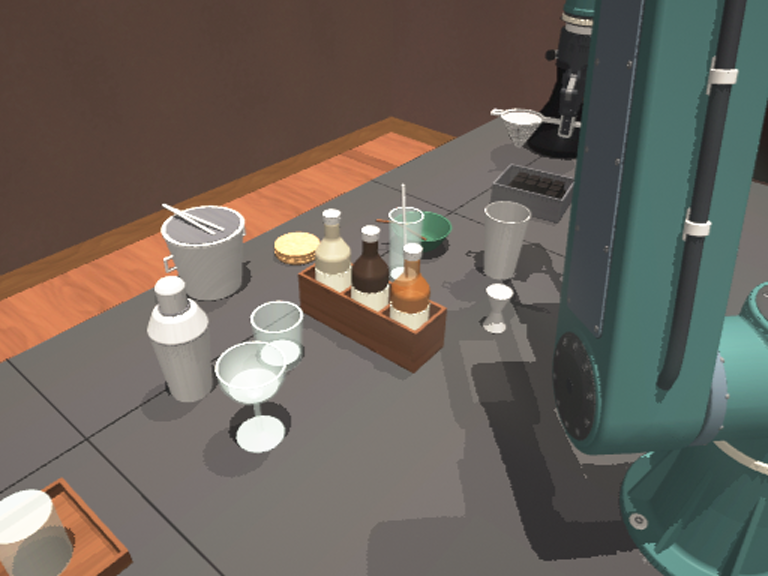

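```bash
python3 - <<'E'
from h import *
S=vision.get_image("scene");D=vision.get_image("side")
I=S["image"][170:230,70:175,::-1];a=cv2.resize(I,None,fx=7,fy=7,interpolation=cv2.INTER_CUBIC);cv2.imwrite("pics/s8.png",a)
I=D["image"][62:107,315:395,::-1];a=cv2.resize(I,None,fx=9,fy=9,interpolation=cv2.INTER_CUBIC);cv2.imwrite("pics/d8.png",a)
E
```

```text
(no output)
```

View pics/s8.png

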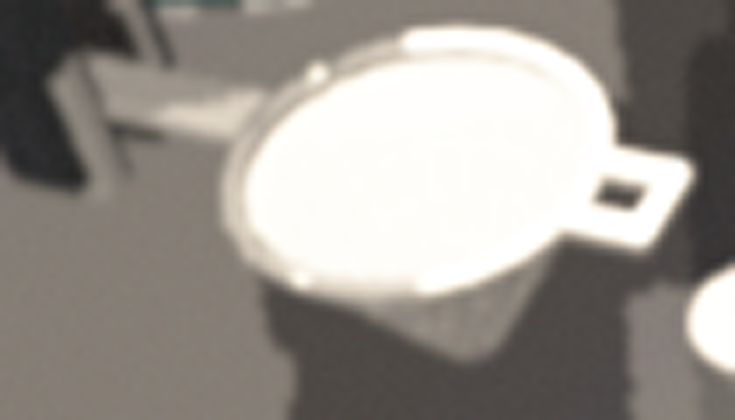

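View pics/d8.png

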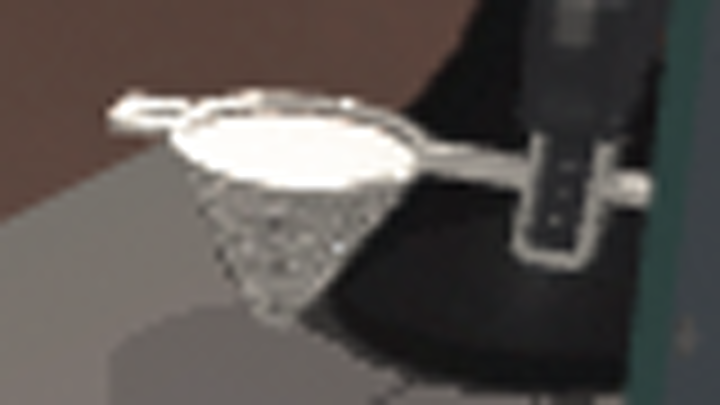

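```bash
python3 - <<'E'
from h import *
np.set_printoptions(precision=4,suppress=True)
S=vision.get_image("scene");D=vision.get_image("side")
s=lambda x,y:((x+.5)/7-.5+70,(y+.5)/7-.5+170); d=lambda x,y:((x+.5)/9-.5+315,(y+.5)/9-.5+62)
t,g=two(S,s(472,357),D,d(272,322));print("tip",t,g)
e,g2=two(S,s(668,205),D,d(113,110));print("ear",e,g2)
h,g3=two(S,s(262,115),D,d(425,160));print("handle root",h,g3)
o=env.get_obs();p=o["tcp_pos"];print(p,(e-p)[:2],np.hypot(*(e-p)[:2]),np.hypot(*(t-p)[:2]))
print("ear-tip",e-t, "pitch", np.degrees(np.arctan2(e[2]-h[2],np.hypot(*(e-h)[:2]))))
E
```

```text
tip [ 0.5223 -0.3212  0.2723] 0.0015450650483715656
ear [ 0.5739 -0.3017  0.3306] 0.002713693983887226
handle root [ 0.4851 -0.3272  0.331 ] 0.0006064551537573509
[ 0.4459 -0.3406  0.2799] [0.1281 0.0389] 0.1338387255700852 0.07883145828613203
ear-tip [0.0517 0.0195 0.0583] pitch -0.2447985365684419
```

The strainer hangs level: pitch about 0.2°, tip at z = 0.272 against an expected 0.274, cone axis 79 mm from the TCP. The tin still stands. Carry it over at this height, which clears the bottles by 66 mm, then check before descending.

```bash
python3 - <<'E'
from h import *
R=Rt(16.2);a=np.radians(16.2)
x,y=.557-.08*np.cos(a),.2885-.08*np.sin(a);print(x,y)
env.movel([x,y,.28],R,vel=.13);env.movel([x,y,.20],R,vel=.1);env.hold(.3)
o=env.get_obs();print(o["time_s"],o["finger_gap"],o["contact_force"],o["tcp_pos"])
S=vision.get_image("scene");D=vision.get_image("side")
for n,d in(("scene",S),("side",D)): cv2.imwrite(f"pics/{n}9.png",cv2.resize(d["image"][:,:,::-1],(768,576),interpolation=cv2.INTER_CUBIC))
cv2.imwrite("pics/s9.png",cv2.resize(S["image"][80:170,260:365,::-1],None,fx=6,fy=6,interpolation=cv2.INTER_CUBIC))
cv2.imwrite("pics/d9.png",cv2.resize(D["image"][180:310,110:250,::-1],None,fx=4.5,fy=4.5,interpolation=cv2.INTER_CUBIC))
E
```

```text
0.4801765051458446 0.2661807115168616
17.4083 0.011946474099497117 [-1.11551385 -0.71557733 -1.57043028] [0.48046043 0.26628898 0.20047894]
```

View pics/scene9.png

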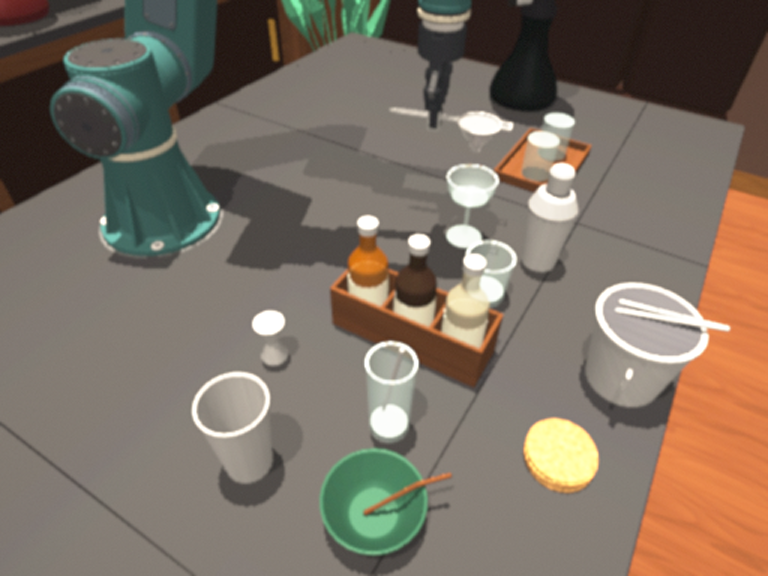

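View pics/s9.png

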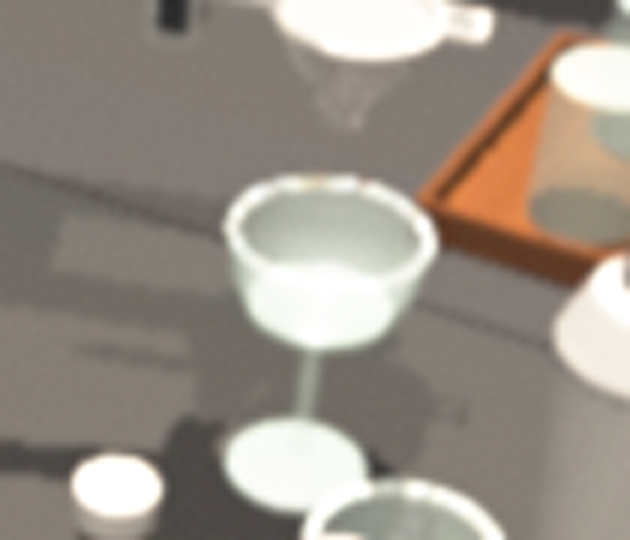

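View pics/d9.png

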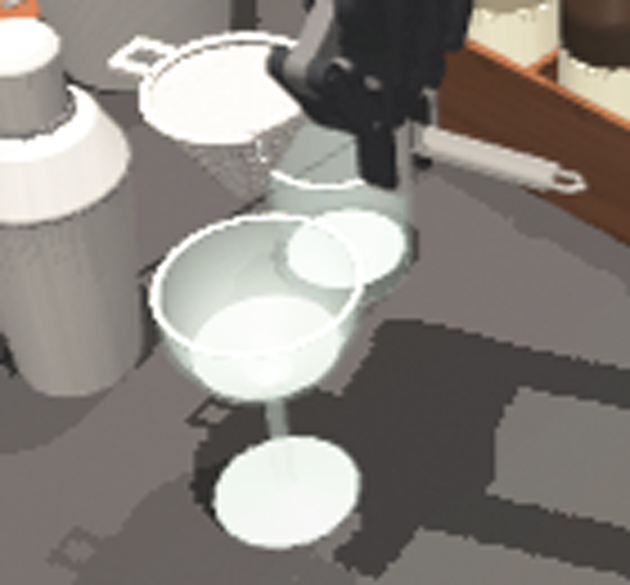

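```bash
python3 - <<'E'
from h import *
from scipy.optimize import least_squares
np.set_printoptions(precision=4,suppress=True)
S=vision.get_image("scene");D=vision.get_image("side")
up=lambda p,f,o:((p[0]+.5)/f-.5+o[0],(p[1]+.5)/f-.5+o[1])
for q in((248,200),(252,205)):
    t,g=two(S,up((345,130),6,(260,80)),D,up(q,4.5,(110,180)));print("tip",t,g)
e,g=two(S,up((490,25),6,(260,80)),D,up((125,55),4.5,(110,180)));print("ear",e,g)
def fit(d,pts,z,r):
    P=np.array([onz(d,p,z)[:2] for p in pts]);s=least_squares(lambda c:np.hypot(*(P-c).T)-r,P.mean(0));return s.x,np.abs(s.fun).max(),circ(P)[2]
print("foot sc",fit(S,[up(p,6,(260,80)) for p in[(222,460),(250,425),(300,417),(350,440),(368,475),(240,493),(285,509)]],.003,.035))
print("rim sc",fit(S,[up(p,6,(260,80)) for p in[(222,230),(245,195),(320,175),(390,193),(437,240)]],.14,.047))
print("rim side",fit(D,[up(p,4.5,(110,180)) for p in[(150,295),(170,250),(260,214),(330,230),(365,275),(240,357),(180,340),(320,335)]],.14,.047))
E
```

```text
tip [0.5548 0.2904 0.1911] 0.003479828677598352
tip [0.5534 0.2909 0.1899] 0.005891814392125973
ear [0.6074 0.305  0.2509] 0.0036409387579328413
foot sc (array([0.5561, 0.2873]), np.float64(0.003979088557227679), np.float64(0.037690851595479184))
rim sc (array([0.5557, 0.2901]), np.float64(0.0032249716571901357), np.float64(0.04965418563902356))
rim side (array([0.5568, 0.2885]), np.float64(0.001978291541230588), np.float64(0.046690419610189146))
```

The measured tip is at (0.554, 0.2905, 0.191) and the coupe axis at (0.5565, 0.2885). They agree within 3 mm, and the four coupe fits agree with each other. Descend slowly to the final height.

```bash
python3 - <<'E'
from h import *
R=Rt(16.2)
env.movel([.4810,.2660,.160],R,vel=.04);env.hold(1.0)
o=env.get_obs();print(o["time_s"],o["finger_gap"],o["contact_force"],o["tcp_pos"],np.abs(o["qd"]).max())
S=vision.get_image("scene");D=vision.get_image("side")
for n,d in(("side",D),): cv2.imwrite(f"pics/{n}10.png",cv2.resize(d["image"][:,:,::-1],(768,576),interpolation=cv2.INTER_CUBIC))
cv2.imwrite("pics/s10.png",cv2.resize(S["image"][70:170,260:365,::-1],None,fx=6,fy=6,interpolation=cv2.INTER_CUBIC))
cv2.imwrite("pics/d10.png",cv2.resize(D["image"][190:310,110:250,::-1],None,fx=5,fy=5,interpolation=cv2.INTER_CUBIC))
E
```

```text
19.7583 0.011812229096607523 [-0.06191397  0.06889805 -1.4324485 ] [0.4810042  0.26598729 0.1599868 ] 0.08334850825392186
```

View pics/s10.png

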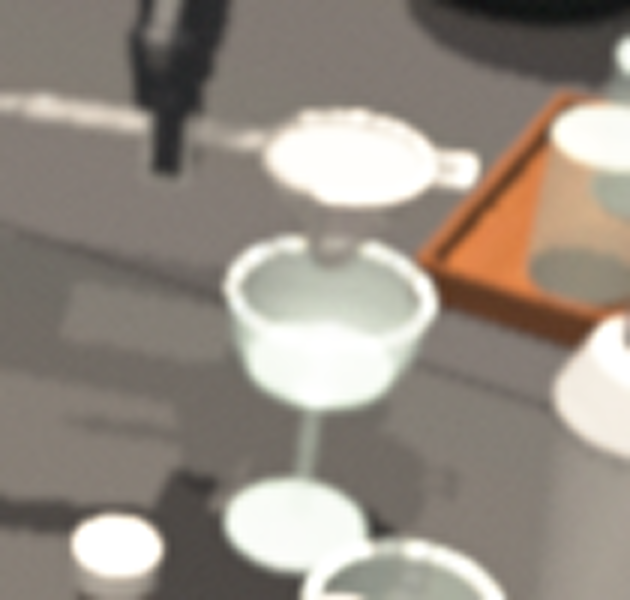

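View pics/d10.png

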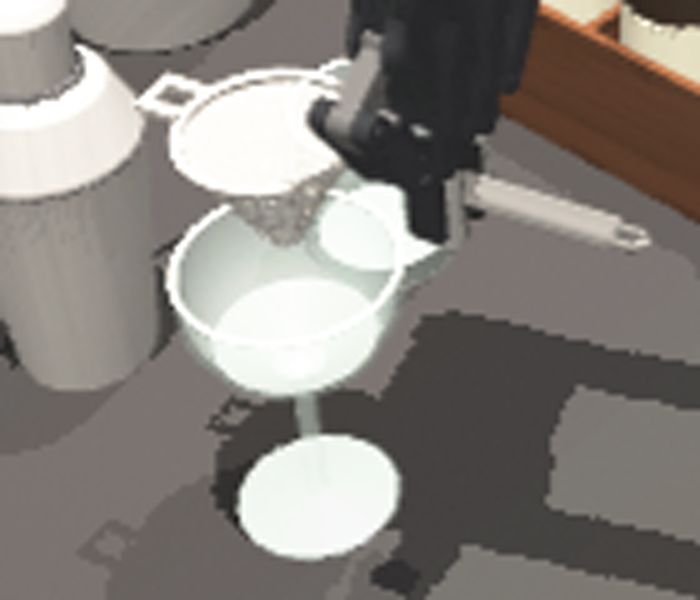

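View pics/side10.png

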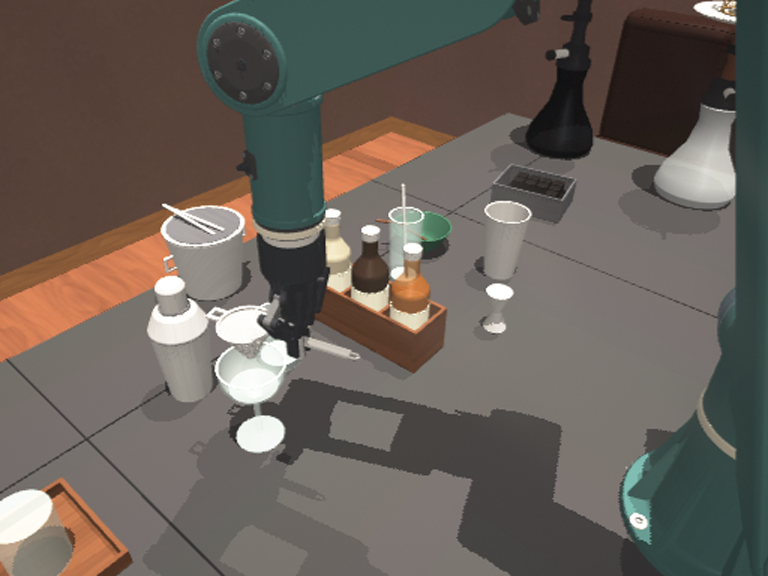

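```bash
python3 - <<'E'
from h import *
np.set_printoptions(precision=4,suppress=True)
S=vision.get_image("scene");D=vision.get_image("side")
up=lambda p,f,o:((p[0]+.5)/f-.5+o[0],(p[1]+.5)/f-.5+o[1])
print("tip",two(S,up((335,265),6,(260,70)),D,up((286,245),5,(110,190))))
print("ear",two(S,up((477,170),6,(260,70)),D,up((155,95),5,(110,190))))
P=np.array([[.557,.2885,.153],[.557,.2885,.140]])
for d,f,o in((S,6,(260,70)),(D,5,(110,190))): print((cv2.projectPoints(P,d["rvec"],d["tvec"],d["intrinsics"],None)[0][:,0]-o)*f)
o=env.get_obs();print(o["tcp_pos"],o["contact_force"],o["finger_gap"])
E
```

```text
tip (array([0.5554, 0.2899, 0.1525]), np.float64(0.0035162364046554466))
ear (array([0.6082, 0.3048, 0.2103]), np.float64(0.005195463358550259))
[[330.7845 265.1294]
 [327.2395 289.1939]]
[[279.9222 236.8693]
 [283.3178 260.9842]]
[0.481 0.266 0.16 ] [-0.0971 -0.3182 -0.6909] 0.01187237461097412
```

The tip measures (0.5554, 0.2899, 0.1525), about 12 mm above the rim and 2 mm off centre. The ear is 58 mm above the tip, as it should be, so the strainer is level. The arm is still and everything is in place, so I hand it in.

```bash
python3 - <<'E'
from workcell import env
print(env.get_obs()["time_s"]);print(env.sign_off())
E
```

```text
19.9583
the job is handed in; nothing more can be done
None
```

The strainer is held still and level over the middle of the coupe, tip about 12 mm above the rim, and the job was handed in at about 20 s.

**What I did:** I took the strainer by its handle, lifted it straight out of the tin and carried it 66 mm above the bottle tops. I then lowered it over the coupe.

**Last checks:**
- **Position:** two-view triangulation puts the tip about 2 mm off the coupe's axis.
- **Level:** the ear is 58 mm above the tip, as the model says. Pitch measured in the air after the lift was about 0.2°.
- **Grip and stillness:** the finger gap was 11.9 mm on the 14 mm handle, slightly less than its width. The gap and the arm were steady.
- **Surroundings:** the pictures show the tin, coupe and everything else I could see standing and apparently unmoved. I did not measure their displacement, and part of the tumbler and bottle2 were hidden in the last side view.

**What failed or disagreed:**
- **First grasp missed:** the fingers closed just above the handle. The pictures showed the finger tips about 30 mm behind the stated TCP, so I regrasped about 32 mm lower and it held.
- **Scene-camera coupe fits:** these had residuals of 3–5 mm on the rim, and up to 15 mm on the first foot fit. I relied on the side camera's fits, which were good to 1–4 mm.
- **Triangulation:** the two rays missed each other by up to 3.5 mm at the final tip and 5 mm at the ear. Both are within the tolerances.

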